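# Unpin the polishing fixture and show the specimen to the inspection camera

## Robot

A 7-joint arm with a two-finger parallel gripper is mounted at the origin on a cart in front of the work surface, level with it; the furniture and walls round the work are solid. World frame = base frame: x ahead of the robot, y to its left, z up, the work surface at z = 0. Lengths are in m, angles in rad, forces in N, time in s.
With the tool pointing down it reaches from about 0.425 to 0.925 m from the base axis. Payload 6.8 kg.
Tool frame: the origin (TCP) lies between the finger pads; the fingertips stand r.tcp_to_tips ahead of it and the grasp point (between the pads) lies 3 mm ahead of it (r.tcp_to_tips is the distance from the TCP to the fingertips, in m); z points along the fingers, y is the line along which they close (so a half turn about z gives the same grasp; the last joint's range is limited). The gripper opens to 85 mm and grips with 20 to 120 N. Pads are 22 mm wide; open, the fingers measure 114 mm over their backs; the gripper's body (76 mm by 85 mm) begins 54 mm behind the grasp point. The pads swing forward as they close: fully open they stand 13 mm farther back than shut.
Start: joints at [-1.428, 0.477, 0.022, 1.555, -0.011, 1.109, -0.083], TCP at [0.168, 0.654, 0.253] pointing down, gripper open.
Joint ranges: [-2.96, 2.96], [-0.34, 2.1], [-1.41, 1.46], [0.24, 2.44], [-1.37, 4.51], [0.17, 1.92], [-2.96, 2.96]. Speed limits (rad/s): [2.39, 2.39, 3.14, 3.14, 3.14, 3.14, 3.14].

## Interface

Orientations are given as a rotation vector (axis times angle).
In Python, from bench import r gives the robot as it stands. The module is installed in compiled form; this text tells all that it offers.
- The arm moves only by the tool step_arm, never from a script. Its argument "moves" is a list of rows, each an object of numbers: "rx", "ry", "rz": the turn, a rotation vector about the tool's x, y, z in degrees; "dx", "dy", "dz": the shift along the tool's x, y, z in mm; "gripper": the opening, from -1 (shut) to 1 (fully open). In form: [{"rx": .., "ry": .., "rz": .., "dx": .., "dy": .., "dz": .., "gripper": ..}, ...]. A call has 1 to 20 rows; each row shifts and turns the commanded pose from where the row before left it, along the tool's axes as they then stand; what a row does not reach is not made up. A row lasts 1/8 s, in which the tool goes at most 62.5 mm and 10.7 degrees, less where a joint would pass 70% of its speed; a pose out of reach is approached as far as the arm can. A call is refused whole if a number of a shift passes 62.5 or a number of a turn 10.7, either way. A call with a gripper value outside its range is refused whole. The fingers move at their own pace and stop on an object; "grip_force" is the grip in N (left out, the last holds). Time passes only in rows, so rows that do not move let the fingers close. It gives the time, the measured TCP pose, the force, the opening and the grip force at its end, in the units of the state.
- r.get_obs(): the state, without advancing time (a new reading comes with each control period).
- r.grab_frame(name): name is "scene" or "top" or "wrist"; returns the picture (384x512x3 uint8, blue, green, red); there is no depth.
- r.camera_info(name): a dict with "mtx" (3x3 intrinsics, pixels), "rvec" (rotation vector, rad) and "tvec" (3), from world to camera coordinates, as OpenCV has them. Camera axes: x right, y down, z forward; pixel columns grow to the right and rows downward; lengths in m; the calibration is good to about 2 mm. The wrist camera is an equidistant fisheye: a pixel r from the principal point sees the ray r / f radians off the axis. A picture is of the moment at which its call begins: read the wrist's pose just before it. camera_info takes no time and is no camera call; for the wrist camera it gives the pose at the moment of the call.
- r.hand_in(): hands the job in; it is judged then, once.
The state is a dict: "clock": time; "joints": joint angles; "qvel": joint speeds; "tau": joint torques, N m; "tcp_pos": TCP position; "orientation": TCP orientation; "contact_force": force on the tool from outside, world axes, zero at the start; "moment": the same for the moment, N m; "grip_width": finger opening in m; "gripper_force": force on a finger pad.
Only numpy, scipy, OpenCV 4.12 (cv2) and the standard library are available. Lean on these libraries where they do the work, as an engineer would, in place of code of your own. Each camera call takes 0.05 s, during which the arm holds its last target. There are 200 camera calls.

## Task

Unload the polishing fixture: draw the red-handled locking pin up out of its bore and park it upright in the notch in the end of the blue block, collar resting on the block, then let go of it and swing the keeper bar wide open (at least 75 degrees). Lift the green specimen out by its rim and finish holding it still in the air, polished underside square to the inspection camera and centred 60 mm in front of its lens, as the camera now stands; do not put it down or let go. Do not shift the camera, do not let the specimen touch camera or bench, and leave the things around the work where they are.

Things in the scene. Friction and masses are not known exactly. Their poses are not given: they have to be found in the camera images.
- fixture: Aluminium fixture bolted down; origin on the bench under the nest's axis. Plate x -66..66, y -68..32, 10 mm thick. Keeper pivot at (-45, 0), pin bore at (42, 0). The specimen lies on a seat at z 20 between two curved jaws 30 mm high on its -x and +x sides (outer radius 22); its -y and +y sides are free for fingers down to the plate. Blue block: x 28..56, y -65..15, top z 40.
- bore (a point): Mouth of the pin bore in the top of the blue block (9.5 mm wide, 30 mm deep), fixture frame (42, 0, 40) mm; the keeper bar lies 1 mm above it.
- notch (a point): Parking place for the pin: U notch 12 mm wide in the blue block's -y end, open upward and to the fixture's -y, full height of the block, from y -46 to -65 mm. This point is in mid-notch at the block's top, fixture (42, -53, 40) mm; axes as the fixture's. The shank hangs here, collar resting on the block's top.
- keeper (a joint): Keeper bar, rad: 0 closed over the specimen (along the fixture's +x from the pivot), growing counter-clockwise seen from above, to the fixture's +y, to 1.75; needs 1.31 (75 deg). Stays where left (friction 0.04 N m). Bar 20 mm wide, z 41..49; pivot axis at fixture (-45, 0). The pin, 87 mm from the pivot, locks it.
- knob (a point): Middle of the round black knob (16 mm diameter, z 55..77, this point at 68 mm) at the keeper's free end, 121 mm from the pivot axis, 34 mm beyond the pin; for swinging the keeper.
- pin_grip (a point): Middle of the pin's upright red handle (14 mm diameter, 34 mm long). Below it a steel collar 18 mm across (underside 21 mm below this point) and a shank 8 mm thick, 30 mm long, ending 51 mm below. At first the collar rests on the keeper, the shank through keeper and block; raise 30 mm to free it. 45 g. Fingers have room on the fixture's -y and +y sides.
- pin_collar (a point): Centre of the underside of the pin's collar; z along the pin, up.
- specimen_centre (a point): Centre of the green specimen, a cylinder 30 mm in diameter, 19 mm high, lying polished face down in the nest (z 20..39 mm), under the keeper until that is swung open; its own z axis points out of the polished face (down at first). 25 g.
- specimen_face (a point): Centre of the polished face of the specimen (9.5 mm from its centre); the frame's z points out of the face.
- lens (a point): Centre of the front glass of the inspection camera, a black barrel with a ring of white lamps (52 mm across) in a grey yoke. Its z axis is the line of sight, out of the lens, leaning 11 to 32 degrees from vertical towards the robot's side. About 0.12 m above the bench. The polished face belongs 60 mm along this z axis.
- cam_head (a joint): Tilt of the camera in its yoke (rad, 0 looks straight up; a stiff hinge). It is as the last user set it; leave it so.
- camera_stand: Camera's dark base plate, 100 x 84 x 10 mm, bolted to the bench; origin on the bench near its middle. The camera above leans to its -x.
- etchant: Brown bottle with black cap, 52 x 52 x 105 mm, origin under its middle; bystander.
- polish_susp: Green bottle with white cap, 54 x 54 x 120 mm, origin under its middle; bystander.
- specimen_red: Red specimen, 30 mm diameter, 16 mm high, origin under its middle; bystander.
- specimen_black: Black specimen, 30 mm diameter, 18 mm high, origin under its middle; bystander.
- loupe: Black loupe, 38 mm diameter, 34 mm high, origin under its middle; bystander.

How it is judged:
On the way, in this order (a step that is already met when the one before it is completed fails the run):
1. the pin is drawn right out of block and keeper (z of pin_collar in the frame of fixture above 0.08 m), for 0.05 s.
2. the pin hangs upright in the notch, collar on the block, let go (x of pin_collar in the frame of notch between -0.005 and 0.005 m and y of pin_collar in the frame of notch between -0.012 and 0.008 m and z of pin_collar in the frame of notch between -0.004 and 0.004 m and angle between pin_collar's own z axis and vertical below 0.2 rad and contact force between the fingers and pin below 0.1 N), for 0.2 s.
3. the keeper is swung open by at least 75 degrees (value of joint keeper above 1.3 rad), for 0.2 s.
4. the specimen is lifted out of the nest by the fingers (z of specimen_centre in the frame of fixture above 0.06 m and contact force between the fingers and specimen above 0.5 N), for 0.1 s.
At the end, for the whole second after the job is handed in: The fingers hold the specimen still, touching nothing else, polished face 50 to 70 mm before the lens, within 10 mm of the line of sight in each direction, square within 10 degrees; keeper open at least 1.3 rad; pin upright in the notch, collar on the block (x of specimen_face in the frame of lens between -0.01 and 0.01 m and y of specimen_face in the frame of lens between -0.01 and 0.01 m and z of specimen_face in the frame of lens between 0.05 and 0.07 m and z of specimen_centre in the frame of lens above 0.055 m and angle between the z axis of specimen_face and the z axis of lens, either way round below 0.17 rad and contact force between the fingers and specimen above 0.5 N and contact force between specimen and camera_stand below 0.05 N and contact force between specimen and fixture below 0.05 N and linear speed of specimen below 0.02 m/s and angular speed of specimen below 0.2 rad/s and value of joint keeper above 1.3 rad and x of pin_collar in the frame of notch between -0.005 and 0.005 m and y of pin_collar in the frame of notch between -0.012 and 0.008 m and z of pin_collar in the frame of notch between -0.004 and 0.004 m and angle between pin_collar's own z axis and vertical below 0.2 rad); the arm keeps its last pose, push and grip.
It fails at once if the camera is knocked out of its setting (lens moved by more than 5 mm) (distance of lens from where it was at the start of the episode above 0.005 m).
It fails at once if the specimen touches the camera (contact force between specimen and camera_stand above 0.3 N).
It fails at once if the specimen is dropped or laid on the bench (height (world z) of specimen_centre below 0.018 m).
It fails at once if a thing around the work is shifted by more than 20 mm (distance of any of etchant, polish_susp, specimen_red, specimen_black, loupe from where it was at the start of the episode above 0.02 m).
It also fails if it takes over 58 s, if anything falls off the work surface, if the arm or the gripper's body presses on something with over 40 N, if the wrist force passes 120 N, or if a joint passes its speed limit or range.

## Working session

There is one attempt and no reset: what is moved stays moved. The work goes in short steps, Python scripts to look and compute and a tool call to move; the robot and the scene stay as the last step left them, time stands still between calls to the robot, and variables do not carry over. Pictures are saved under pics/ and viewed, at most 10 in all, crops included, and the job is handed in when it is done.

Besides the shell and the picture viewer there is one more tool, called after ">>>" as name(argument=value, ...) on one line, values as JSON. step_arm: Moves the arm, as the interface text tells. Its arguments: {"type":"object","properties":{"moves":{"type":"array","items":{"type":"object","properties":{"rx":{"type":"number"},"ry":{"type":"number"},"rz":{"type":"number"},"dx":{"type":"number"},"dy":{"type":"number"},"dz":{"type":"number"},"gripper":{"type":"number"}}}},"grip_force":{"type":"number"}},"required":["moves"]}

```bash
mkdir -p pics; python3 - <<'E'
from bench import r
import cv2,numpy as np
o=r.get_obs(); print({k:np.round(v,3) for k,v in o.items()}, r.tcp_to_tips)
for n in ("scene","top"):
    f=r.grab_frame(n); cv2.imwrite(f"pics/{n}0.png",f)
    c=r.camera_info(n); print(n,c)
a=np.vstack([cv2.imread(f"pics/{n}0.png") for n in("scene","top")])
E
```

```text
{'clock': np.float64(0.0), 'joints': array([-1.428,  0.478,  0.022,  1.556, -0.011,  1.109, -0.083]), 'qvel': array([-0.   ,  0.   , -0.   ,  0.001, -0.001,  0.   , -0.   ]), 'tau': array([-1.0000e-03, -5.9646e+01,  1.6080e+00, -2.8119e+01,  1.2000e-02,
        9.0000e-03, -0.0000e+00]), 'tcp_pos': array([0.167, 0.653, 0.252]), 'orientation': array([-3.930e-01, -3.117e+00,  3.000e-03]), 'contact_force': array([0.73 , 0.003, 0.503]), 'moment': array([0.056, 0.018, 0.026]), 'gripper_force': np.float64(0.0), 'grip_width': np.float64(0.085)} 0.022
scene {'mtx': array([[414.83011565,   0.        , 258.65726482],
       [  0.        , 414.83011565, 195.14747283],
       [  0.        ,   0.        ,   1.        ]]), 'rvec': array([ 2.22858948, -0.79087423,  0.32774496]), 'tvec': array([-0.48451954,  0.26751737,  0.78707071])}
top {'mtx': array([[439.17591586,   0.        , 264.85750233],
       [  0.        , 439.17591586, 196.17315958],
       [  0.        ,   0.        ,   1.        ]]), 'rvec': array([ 2.1267025 , -2.17582109,  0.10660025]), 'tvec': array([-0.08904085,  0.53044297,  1.01851961])}
```

View pics/scene0.png

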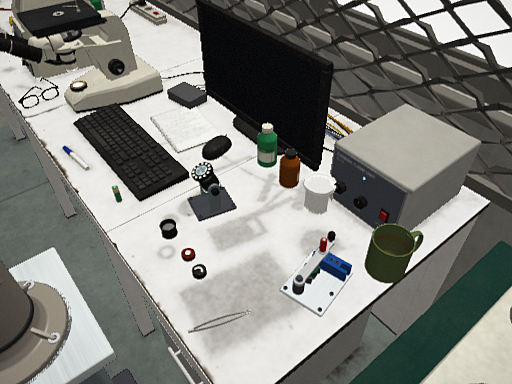

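View pics/top0.png

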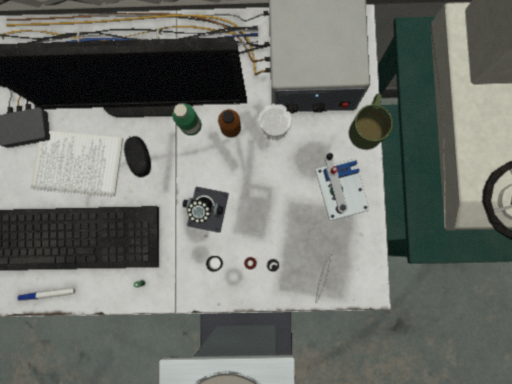

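Scene: fixture at about (318,278), pin red (323,243), knob (331,237), inspection camera (205,180). Top: fixture (342,190), knob (330,157), lens ring (199,210). Next, enlarged crops for precise picking.

```bash
python3 - <<'E'
import cv2,numpy as np
s=cv2.imread("pics/scene0.png");t=cv2.imread("pics/top0.png")
def c(im,x,y,w,h,W,H):
    return cv2.resize(im[y:y+h,x:x+w],(W,H),interpolation=cv2.INTER_CUBIC)
m=np.vstack([np.hstack([c(t,310,145,80,80,400,400)[:300*400//300],c(t,175,170,80,80,400,400)])])
m2=np.hstack([c(s,270,225,100,100,400,400),c(s,170,150,100,100,400,400)])
cv2.imwrite("pics/cA.png",m);cv2.imwrite("pics/cB.png",m2)
E
```

```text
(no output)
```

View pics/cA.png

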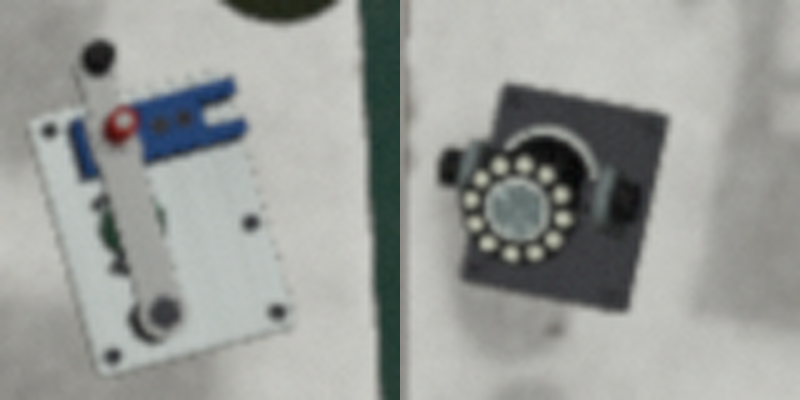

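View pics/cB.png

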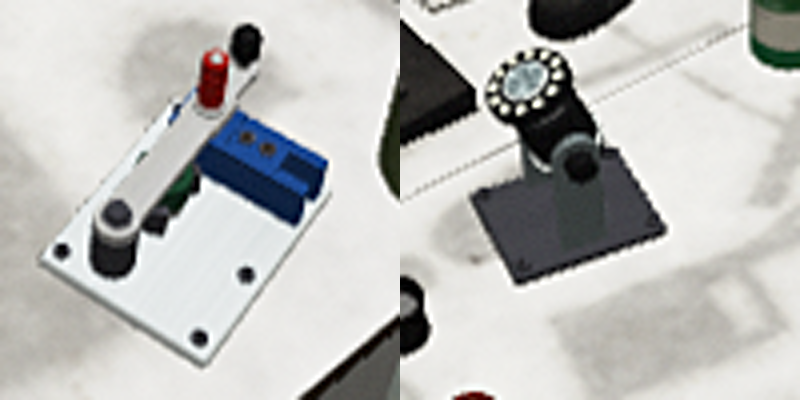

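```bash
cat > h.py <<'E'
import numpy as np,cv2
from bench import r
from scipy.spatial.transform import Rotation as R
from scipy.optimize import least_squares
CI={n:r.camera_info(n) for n in("scene","top")}
def proj(n,P):
    c=CI[n];return cv2.projectPoints(np.array(P,float).reshape(-1,1,3),c["rvec"],c["tvec"],c["mtx"],None)[0].reshape(-1,2)
def tri(pts):
    A=least_squares(lambda X:np.concatenate([proj(n,X)[0]-p for n,p in pts]),[.7,0,.1]);return A.x,np.abs(A.fun).max()
T=lambda x,y:(310+x/5,145+y/5)
T2=lambda x,y:(175+(x-400)/5,170+y/5)
S=lambda x,y:(270+x/4,225+y/4)
S2=lambda x,y:(170+(x-400)/4,150+y/4)
def pose2(obs,x0):
    def f(v):
        c,s=np.cos(v[2]),np.sin(v[2]);o=[]
        for n,p,q in obs:
            q=np.array(q)/1000;o.append(proj(n,[v[0]+c*q[0]-s*q[1],v[1]+s*q[0]+c*q[1],q[2]])[0]-p)
        return np.concatenate(o)
    return least_squares(f,x0,loss="soft_l1")
E
python3 - <<'E'
from h import *
ob=[("top",T(30,118),(66,32,10)),("top",T(105,376),(-66,32,10)),("top",T(292,325),(-66,-68,10)),
("scene",S(40,260),(-66,32,10)),("scene",S(205,366),(-66,-68,10)),("scene",S(331,195),(66,-68,10)),
("top",T(124,116),(42,0,87)),("scene",S(215,52),(42,0,87)),("top",T(98,50),(76,0,77)),("scene",S(247,30),(76,0,77)),
("top",T(235,80),(56,-65,40)),("top",T(245,130),(28,-65,40)),("scene",S(328,163),(56,-65,40)),("scene",S(303,206),(28,-65,40))]
a=pose2(ob,[.8,-.2,0]);print("fixture",a.x.round(4),np.degrees(a.x[2]));print(a.fun.reshape(-1,2).round(1).tolist())
st=[("top",T2(507,84),(50,42,10)),("top",T2(668,118),(50,-42,10)),("top",T2(628,310),(-50,-42,10)),("top",T2(462,280),(-50,42,10)),
("scene",S2(470,193),(-50,42,10)),("scene",S2(520,284),(-50,-42,10)),("scene",S2(666,232),(50,-42,10))]
b=pose2(st,[.7,.1,0]);print("stand",b.x.round(4),np.degrees(b.x[2]));print(b.fun.reshape(-1,2).round(1).tolist())
L,e=tri([("top",T2(517,208)),("scene",S2(525,82))]);print("lens",L,e)
c,s=np.cos(b.x[2]),np.sin(b.x[2]);print("lens in stand",np.array([[c,s],[-s,c]])@(L[:2]-b.x[:2]))
P,e=tri([("top",T2(628,200)),("scene",S2(583,163))]);print("right knob",P,e,np.array([[c,s],[-s,c]])@(P[:2]-b.x[:2]))
for n,p in [("etchant",(230,118)),("loupe",(214,264)),("red",(250,263)),("black",(273,265)),("suspension",(184,113)),("cup",(274,121)),("mug",(372,124))]:
    C=CI["top"];Rm=cv2.Rodrigues(C["rvec"])[0];d=Rm.T@np.linalg.inv(C["mtx"])@[p[0],p[1],1];o=-Rm.T@C["tvec"];z={"etchant":.105,"suspension":.12,"cup":.08,"mug":.09}.get(n,.02);print(n,(o+d*(z-o[2])/d[2]).round(3))
E
```

```text
fixture [ 0.5396 -0.2726  0.237 ] 13.577204175491005
[[-0.6, -0.2], [-0.9, 0.3], [1.7, -0.2], [-1.3, -0.4], [-0.4, 0.1], [0.8, -2.2], [0.3, 0.5], [-0.1, 2.1], [0.8, 0.4], [-0.1, 0.6], [0.1, -1.3], [1.4, -0.1], [0.1, -0.3], [-0.3, -2.0]]
stand [ 0.5023  0.0368 -0.2213] -12.677735678494344
[[-0.2, -1.0], [1.1, -1.1], [0.5, 0.7], [-0.1, -0.1], [-1.0, 0.3], [-1.8, -0.2], [0.2, -0.7]]
lens [0.48824216 0.04254659 0.11919665] 0.5078676656276002
lens in stand [-0.01499558  0.00248434]
right knob [ 0.49396828 -0.0020792   0.08476734] 0.6169382901979361 [ 0.00038483 -0.03979677]
etchant [ 0.7   -0.027  0.105]
loupe [0.37  0.023 0.02 ]
red [ 0.371 -0.062  0.02 ]
black [ 0.365 -0.117  0.02 ]
suspension [0.71  0.074 0.12 ]
cup [ 0.698 -0.127  0.08 ]
mug [ 0.681 -0.351  0.09 ]
```

>>> step_arm(moves=[{"dx": -20,"dy": -25},{"dx": -36,"dy": -43},{"dx": -36,"dy": -43},{"dx": -36,"dy": -43},{"dx": -36,"dy": -43},{}])

```text
invalid input at $.moves[0]: expected keys rx, ry, rz, dx, dy, dz, gripper
```

```bash
python3 - <<'E'
from bench import r
o=r.get_obs();print(o["joints"].round(3),o["tcp_pos"],o["orientation"])
E
```

```text
[-1.428  0.478  0.022  1.556 -0.012  1.109 -0.083] [0.16740618 0.65342587 0.25242113] [-3.92970662e-01 -3.11680593e+00  2.51050263e-03]
```

>>> step_arm(moves=[{"rx": 0,"ry": 0,"rz": 0,"dx": -20,"dy": -25,"dz": 0,"gripper": 1},{"rx": 0,"ry": 0,"rz": 0,"dx": -36,"dy": -43,"dz": 0,"gripper": 1},{"rx": 0,"ry": 0,"rz": 0,"dx": -36,"dy": -43,"dz": 0,"gripper": 1},{"rx": 0,"ry": 0,"rz": 0,"dx": -36,"dy": -43,"dz": 0,"gripper": 1},{"rx": 0,"ry": 0,"rz": 0,"dx": -36,"dy": -43,"dz": 0,"gripper": 1},{"rx": 0,"ry": 0,"rz": 0,"dx": 0,"dy": 0,"dz": 0,"gripper": 1}])

```text
clock: 0.85
tcp_pos: [0.28, 0.4179, 0.2531]
orientation: [0.404, 3.115, -0.003]
contact_force: [0.4, -0.2, -0.9]
grip_width: 0.0854
gripper_force: 0.0
```

```bash
python3 - <<'E'
from bench import r
o=r.get_obs();print(o["joints"].round(3),o["tcp_pos"],o["orientation"])
E
```

```text
[-1.177  0.194  0.082  1.963 -0.017  0.987  0.226] [0.27997257 0.41788089 0.25308856] [ 0.40390976  3.11499131 -0.00328505]
```

>>> step_arm(moves=[{"rx": 0,"ry": 0,"rz": 0,"dx": -33,"dy": -39,"dz": 0,"gripper": 1},{"rx": 0,"ry": 0,"rz": 0,"dx": -33,"dy": -39,"dz": 0,"gripper": 1},{"rx": 0,"ry": 0,"rz": 0,"dx": -33,"dy": -39,"dz": 0,"gripper": 1},{"rx": 0,"ry": 0,"rz": 0,"dx": -33,"dy": -39,"dz": 0,"gripper": 1},{"rx": 0,"ry": 0,"rz": 0,"dx": -33,"dy": -39,"dz": 0,"gripper": 1},{"rx": 0,"ry": 0,"rz": 0,"dx": -33,"dy": -39,"dz": 0,"gripper": 1},{"rx": 0,"ry": 0,"rz": 0,"dx": -33,"dy": -39,"dz": 0,"gripper": 1},{"rx": 0,"ry": 0,"rz": 0,"dx": -33,"dy": -39,"dz": 0,"gripper": 1},{"rx": 0,"ry": -8,"rz": 0,"dx": 0,"dy": 0,"dz": 0,"gripper": 1},{"rx": 0,"ry": -8,"rz": 0,"dx": 0,"dy": 0,"dz": 0,"gripper": 1},{"rx": 0,"ry": -8,"rz": 0,"dx": 0,"dy": 0,"dz": 0,"gripper": 1},{"rx": 0,"ry": 0,"rz": 0,"dx": 0,"dy": 0,"dz": 0,"gripper": 1}])

```text
clock: 2.35
tcp_pos: [0.4539, 0.0555, 0.2524]
orientation: [0.335, 2.706, -0.073]
contact_force: [-0.1, -0.6, -0.4]
grip_width: 0.0854
gripper_force: 0.0
```

```bash
python3 - <<'E'
from h import *
o=r.get_obs();print(o["joints"].round(3),o["tcp_pos"],R.from_rotvec(o["orientation"]).as_matrix().round(3).tolist())
w=r.camera_info("wrist");np.savez("w1.npz",**w);print(w,-cv2.Rodrigues(w["rvec"])[0].T@w["tvec"])
cv2.imwrite("pics/w1.png",r.grab_frame("wrist"))
E
```

```text
[-0.763 -0.077  0.318  2.32   0.501  0.626  0.512] [0.45394089 0.05552622 0.25241942] [[-0.887, 0.244, 0.393], [0.223, 0.97, -0.1], [-0.405, -0.001, -0.914]]
{'mtx': array([[297.31863964,   0.        , 259.6644157 ],
       [  0.        , 297.31863964, 191.35813029],
       [  0.        ,   0.        ,   1.        ]]), 'rvec': array([-1.97563263, -1.53834966, -0.5869674 ]), 'tvec': array([-0.16426965, -0.44839662,  0.04249317])} [0.33712753 0.08415278 0.33032266]
```

View pics/w1.png

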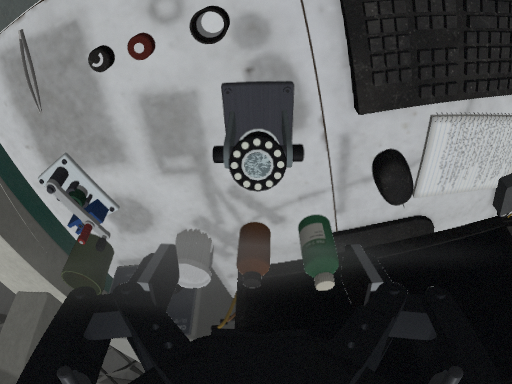

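The wrist view shows the lens ring (257,163) head on, the fixture at (78,200) with the pin at (83,232); the tilted target pose is reachable. I'll fit the lamp ring in all three views.

```bash
cat >> h.py <<'E'
def projw(w,P):
    Rm=cv2.Rodrigues(w["rvec"])[0];q=(Rm@np.atleast_2d(P).T).T+np.ravel(w["tvec"])
    rr=np.hypot(q[:,0],q[:,1]);th=np.arctan2(rr,q[:,2]);k=w["mtx"][0,0]*th/np.maximum(rr,1e-9)
    return np.c_[q[:,0]*k+w["mtx"][0,2],q[:,1]*k+w["mtx"][1,2]]
def rayw(w,p):
    d=(np.array(p,float)-w["mtx"][:2,2])/w["mtx"][0,0];t=np.hypot(*d);v=np.array([*(d/t*np.sin(t)),np.cos(t)])
    Rm=cv2.Rodrigues(w["rvec"])[0];return -Rm.T@np.ravel(w["tvec"]),Rm.T@v
def atz(w,p,z):
    o,d=rayw(w,p);return o+d*(z-o[2])/d[2]
E
python3 - <<'E'
from h import *
w=np.load("w1.npz")
def lamps(f,cx,cy,rad,th):
    g=cv2.resize(cv2.cvtColor(cv2.imread(f),cv2.COLOR_BGR2GRAY),None,fx=4,fy=4,interpolation=cv2.INTER_CUBIC)
    n,_,s,c=cv2.connectedComponentsWithStats((g>th).astype(np.uint8))
    c=(c-1.5)/4
    return np.array([c[i] for i in range(1,n) if np.hypot(c[i][0]-cx,c[i][1]-cy)<rad and 15<s[i,4]<900])
W=lamps("pics/w1.png",257,163,27,190);Tt=lamps("pics/top0.png",198.4,211.6,12,170);Ss=lamps("pics/scene0.png",201,170.5,13,175)
print(len(W),len(Tt),len(Ss))
tp=np.array([(524,163),(547,175),(562,193),(563,218),(553,240),(535,252),(511,253),(487,242),(473,224),(471,200),(481,181),(500,167)],float)
Tt=np.c_[175+(tp[:,0]-400)/5,170+tp[:,1]/5]
def model(v):
    C=v[:3];n=np.array([-np.sin(v[3])*np.cos(v[4]),-np.sin(v[3])*np.sin(v[4]),np.cos(v[3])])
    u=np.cross([0,0,1.],n);u/=np.linalg.norm(u);q=np.cross(n,u);a=np.linspace(0,2*np.pi,73)[:-1]
    return n,C+v[5]*(np.outer(np.cos(a),u)+np.outer(np.sin(a),q))
def f(v):
    n,P=model(v);o=[]
    for D,pr,s in((W,projw(w,P),.5),(Tt,proj("top",P),1),(Ss,proj("scene",P),1)):
        if len(D):
            o.append(s*np.array([np.abs(cv2.pointPolygonTest(pr.astype(np.float32),tuple(map(float,d)),True)) for d in D]))
    return np.concatenate(o)
for t0 in(.2,.45):
    a=least_squares(f,[.488,.0425,.119,t0,-.22,.02],x_scale=[.01,.01,.01,.1,.1,.01],diff_step=1e-3,loss="soft_l1");print(a.x.round(4),a.cost,np.abs(a.fun).mean())
print("tilt deg",np.degrees(a.x[3]),"az",np.degrees(a.x[4]),model(a.x)[0])
print("wrist lens px pred",projw(w,[[.488,.0425,.119]]))
P=[(.5396,-.2726,.01)];print("fixture px",projw(w,P))
# pin top & knob check
c,s=np.cos(.237),np.sin(.237)
for q in((42,0,87),(76,0,77),(-66,32,10),(66,-68,10),(-66,-68,10)):
    print(q,projw(w,[[.5396+(c*q[0]-s*q[1])/1e3,-.2726+(s*q[0]+c*q[1])/1e3,q[2]/1e3]]).round(0))
E
```

```text
4 9 8
[ 0.4882  0.0438  0.1172  0.3578 -0.7007  0.0214] 7.7426559373438995 0.6629103318155743
[ 0.4882  0.0438  0.1172  0.3561 -0.696   0.0214] 7.744290653559139 0.6634947864631231
tilt deg 20.40508737064614 az -39.87542327841252 [-0.26757208  0.22353004  0.93725104]
wrist lens px pred [[255.72511175 164.21920621]]
fixture px [[ 79.5431311  190.39743161]]
(42, 0, 87) [[ 80. 242.]]
(76, 0, 77) [[ 97. 249.]]
(-66, 32, 10) [[ 62. 154.]]
(66, -68, 10) [[ 85. 226.]]
(-66, -68, 10) [[ 35. 179.]]
```

```bash
python3 - <<'E'
from h import *
w=np.load("w1.npz")
def lamps(f,cx,cy,rad,th):
    g=cv2.resize(cv2.cvtColor(cv2.imread(f),cv2.COLOR_BGR2GRAY),None,fx=4,fy=4,interpolation=cv2.INTER_CUBIC)
    n,_,s,c=cv2.connectedComponentsWithStats((g>th).astype(np.uint8));c=(c-1.5)/4
    return np.array([c[i] for i in range(1,n) if rad[0]<np.hypot(c[i][0]-cx,c[i][1]-cy)<rad[1] and 15<s[i,4]<900]).reshape(-1,2)
for th in(130,150,170): print(th,[len(x) for x in(lamps("pics/w1.png",257.5,164,(15,29),th),lamps("pics/top0.png",198.4,211.6,(6,12),th),lamps("pics/scene0.png",201,170.5,(5,13),th))])
best=lambda *a:max((lamps(*a,t) for t in range(110,220,5)),key=lambda L:len(L) if len(L)<=12 else 0)
W=best("pics/w1.png",257.5,164,(15,29));Tt=best("pics/top0.png",198.4,211.6,(6,12));Ss=best("pics/scene0.png",201,170.5,(5,13))
print(len(W),len(Tt),len(Ss),cv2.fitEllipse(W.astype(np.float32)))
def pts(v,az):
    n=np.array([-np.sin(v[3])*np.cos(az),-np.sin(v[3])*np.sin(az),np.cos(v[3])]);u=np.cross([0,0,1.],n);u/=np.linalg.norm(u);q=np.cross(n,u)
    a=v[5]+np.arange(12)*np.pi/6;return n,v[:3]+v[4]*(np.outer(np.cos(a),u)+np.outer(np.sin(a),q))
def run(az,p0):
    def f(v):
        P=pts(v,v[6] if az is None else az)[1];o=[]
        for D,pr,s in((W,projw(w,P),.5),(Tt,proj("top",P),1),(Ss,proj("scene",P),1)):
            for d in D: e=pr-d;o.append(s*e[np.argmin((e**2).sum(1))])
        return np.concatenate(o)
    x0=[.488,.043,.119,.38,.021,p0]+([-.22] if az is None else [])
    return least_squares(f,x0,loss="soft_l1",x_scale="jac",f_scale=.5)
for az in(-.2213,None):
    a=min((run(az,p) for p in np.arange(0,.52,.1)),key=lambda a:a.cost);print(a.x.round(4),a.cost,np.abs(a.fun).mean(),np.degrees(a.x[3]))
E
```

```text
130 [12, 12, 4]
150 [12, 12, 7]
170 [13, 9, 7]
12 12 10 ((257.00897216796875, 164.01661682128906), (44.6097412109375, 46.30309295654297), 94.17427825927734)
[0.4881 0.0437 0.1198 0.3627 0.0205 0.5246] 2.9265828968851446 0.2047121838835757 20.781971096372743
[ 0.4881  0.0437  0.1198  0.3627  0.0205  0.0035 -0.224 ] 2.926485797596102 0.2048033095072471 20.783454085293723
```

```bash
cat >> h.py <<'E'
FX=[.5396,-.2726,.2370]
def fx(q):
    c,s=np.cos(FX[2]),np.sin(FX[2]);return np.array([FX[0]+(c*q[0]-s*q[1])/1e3,FX[1]+(s*q[0]+c*q[1])/1e3,q[2]/1e3])
def Rdown(yaw,flip=0):  # tool y at azimuth 90deg+yaw (deg)
    a=np.radians(yaw+flip*180);y=np.array([-np.sin(a),np.cos(a),0]);z=np.array([0,0,-1.]);return np.c_[np.cross(y,z),y,z]
def plan(tcp,Rt):
    o=r.get_obs();R0=R.from_rotvec(o["orientation"]).as_matrix()
    print("pos",o["tcp_pos"].round(4),"w",round(float(o["grip_width"]),4),"F",o["contact_force"].round(1),"j",o["joints"].round(2))
    print("shift mm (tool axes, before turn)",(R0.T@(np.array(tcp)-o["tcp_pos"])*1e3).round(1),"turn deg",np.degrees(R.from_matrix(R0.T@Rt).as_rotvec()).round(2),"shift after turn",(Rt.T@(np.array(tcp)-o["tcp_pos"])*1e3).round(1))
E
python3 - <<'E'
from h import *
p=fx((42,0,0));plan([p[0],p[1],.19],Rdown(np.degrees(FX[2])))
E
```

```text
pos [0.4551 0.0555 0.2531] w 0.0855 F [0.7 0.2 0.3] j [-0.76 -0.08  0.32  2.32  0.5   0.63  0.52]
shift mm (tool axes, before turn) [-156.9 -277.8  138.6] turn deg [ -5.81  23.39 -27.37] shift after turn [ -47.1 -338.8   63.1]
```

>>> step_arm(moves=[{"rx": 0,"ry": 0,"rz": 0,"dx": -22.4,"dy": -39.7,"dz": 19.8,"gripper": 1},{"rx": 0,"ry": 0,"rz": 0,"dx": -22.4,"dy": -39.7,"dz": 19.8,"gripper": 1},{"rx": 0,"ry": 0,"rz": 0,"dx": -22.4,"dy": -39.7,"dz": 19.8,"gripper": 1},{"rx": 0,"ry": 0,"rz": 0,"dx": -22.4,"dy": -39.7,"dz": 19.8,"gripper": 1},{"rx": 0,"ry": 0,"rz": 0,"dx": -22.4,"dy": -39.7,"dz": 19.8,"gripper": 1},{"rx": 0,"ry": 0,"rz": 0,"dx": -22.4,"dy": -39.7,"dz": 19.8,"gripper": 1},{"rx": 0,"ry": 0,"rz": 0,"dx": -22.4,"dy": -39.7,"dz": 19.8,"gripper": 1},{"rx": -1.45,"ry": 5.85,"rz": -6.84,"dx": 0,"dy": 0,"dz": 0,"gripper": 1},{"rx": -1.45,"ry": 5.85,"rz": -6.84,"dx": 0,"dy": 0,"dz": 0,"gripper": 1},{"rx": -1.45,"ry": 5.85,"rz": -6.84,"dx": 0,"dy": 0,"dz": 0,"gripper": 1},{"rx": -1.45,"ry": 5.85,"rz": -6.84,"dx": 0,"dy": 0,"dz": 0,"gripper": 1},{"rx": 0,"ry": 0,"rz": 0,"dx": 0,"dy": 0,"dz": 0,"gripper": 1},{"rx": 0,"ry": 0,"rz": 0,"dx": 0,"dy": 0,"dz": 0,"gripper": 1}])

```text
clock: 4.03
tcp_pos: [0.5778, -0.2573, 0.191]
orientation: [-0.364, 3.118, 0.002]
contact_force: [-0.6, -0.6, -0.5]
grip_width: 0.0852
gripper_force: 0.0
```

```bash
python3 - <<'E'
from h import *
p=fx((42,0,0));plan([p[0],p[1],.19],Rdown(np.degrees(FX[2])))
w=r.camera_info("wrist");np.savez("w2.npz",**w)
f=r.grab_frame("wrist");cv2.imwrite("pics/w2.png",f)
for q in((42,0,87),(76,0,77),(-66,32,10),(66,32,10),(66,-68,10),(-66,-68,10),(56,-65,40),(28,-65,40)): print(q,projw(w,[fx(q)]).round(0))
E
```

```text
pos [ 0.5778 -0.2573  0.191 ] w 0.0852 F [-0.6 -0.6 -0.5] j [ 0.05  0.49  0.38  1.74 -0.22  0.95  2.31]
shift mm (tool axes, before turn) [-1.3 -5.9  1. ] turn deg [ 0.06  0.14 -0.28] shift after turn [-1.3 -5.9  1. ]
(42, 0, 87) [[253. 200.]]
(76, 0, 77) [[254. 233.]]
(-66, 32, 10) [[286.  71.]]
(66, 32, 10) [[285. 197.]]
(66, -68, 10) [[192. 197.]]
(-66, -68, 10) [[186.  73.]]
(56, -65, 40) [[188. 198.]]
(28, -65, 40) [[186. 170.]]
```

View pics/w2.png

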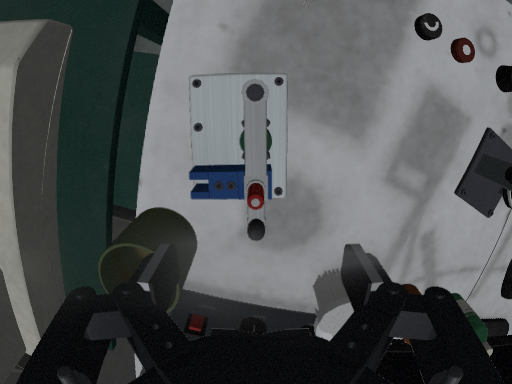

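Pin top (257,201), knob (256,230), plate corners (190,76),(286,74),(285,197) agree with predictions within 2–4 px. I'll refit.

```bash
python3 - <<'E'
from h import *
import h
w=np.load("w2.npz")
ob=[((257,202),(42,0,87)),((256,230),(76,0,77)),((190,76),(-66,-68,10)),((287,74),(-66,32,10)),((285.5,197),(66,32,10)),((190,198),(56,-65,40)),((189,169),(28,-65,40)),((255,92),(-45,0,53))]
def f(v):
    h.FX=list(v);return np.concatenate([projw(w,[fx(q)])[0]-p for p,q in ob])
a=least_squares(f,h.FX,loss="soft_l1");print(a.x.round(4),a.fun.reshape(-1,2).round(1).tolist())
E
```

```text
[ 0.5402 -0.2702  0.2331] [[-1.3, -0.5], [0.1, 4.1], [-1.4, -2.1], [1.4, -2.1], [0.9, 0.9], [0.2, 0.5], [-0.8, 1.9], [0.7, -0.7]]
```

```bash
sed -i 's/^FX=.*/FX=[.5400,-.2710,.2350]/' h.py; python3 - <<'E'
from h import *
p=fx((42,0,0));plan([p[0],p[1],.079],Rdown(np.degrees(FX[2])))
E
```

```text
pos [ 0.5773 -0.2573  0.1911] w 0.0853 F [-0.2 -0.2  0.1] j [ 0.05  0.49  0.38  1.74 -0.22  0.95  2.31]
shift mm (tool axes, before turn) [ -2.3  -4.7 112.1] turn deg [ 0.06  0.12 -0.17] shift after turn [ -2.5  -4.6 112.1]
```

>>> step_arm(grip_force=30, moves=[{"rx": 0,"ry": 0,"rz": -0.2,"dx": -2.4,"dy": -4.7,"dz": 20,"gripper": 0.2},{"rx": 0,"ry": 0,"rz": 0,"dx": 0,"dy": 0,"dz": 32,"gripper": 0.2},{"rx": 0,"ry": 0,"rz": 0,"dx": 0,"dy": 0,"dz": 30,"gripper": 0.2},{"rx": 0,"ry": 0,"rz": 0,"dx": 0,"dy": 0,"dz": 20,"gripper": 0.2},{"rx": 0,"ry": 0,"rz": 0,"dx": 0,"dy": 0,"dz": 10,"gripper": 0.2},{"rx": 0,"ry": 0,"rz": 0,"dx": 0,"dy": 0,"dz": 0,"gripper": 0.2},{"rx": 0,"ry": 0,"rz": 0,"dx": 0,"dy": 0,"dz": 0,"gripper": 0.2}])

```text
clock: 4.95
tcp_pos: [0.5819, -0.2613, 0.0804]
orientation: [-0.372, 3.117, -0.0]
contact_force: [0.6, -0.6, 0.1]
grip_width: 0.051
gripper_force: 0.0
```

```bash
python3 - <<'E'
from h import *
p=fx((42,0,0));plan([p[0],p[1],.079],Rdown(np.degrees(FX[2])))
cv2.imwrite("pics/w3.png",r.grab_frame("wrist")[100:384,100:420])
E
```

```text
pos [ 0.5819 -0.2613  0.0804] w 0.051 F [ 0.6 -0.6  0.1] j [ 0.09  0.63  0.32  1.79 -0.28  0.75  2.37]
shift mm (tool axes, before turn) [1.  0.4 1.4] turn deg [-0.02  0.14  0.15] shift after turn [1.  0.3 1.4]
```

View pics/w3.png

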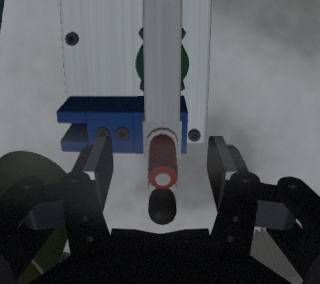

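>>> step_arm(grip_force=40, moves=[{"rx": 0,"ry": 0,"rz": 0,"dx": 1,"dy": 0,"dz": 0,"gripper": -1},{"rx": 0,"ry": 0,"rz": 0,"dx": 0,"dy": 0,"dz": 0,"gripper": -1},{"rx": 0,"ry": 0,"rz": 0,"dx": 0,"dy": 0,"dz": 0,"gripper": -1},{"rx": 0,"ry": 0,"rz": 0,"dx": 0,"dy": 0,"dz": 0,"gripper": -1},{"rx": 0,"ry": 0,"rz": 0,"dx": 0,"dy": 0,"dz": 0,"gripper": -1}])

```text
clock: 5.62
tcp_pos: [0.5804, -0.2613, 0.0798]
orientation: [-0.372, 3.118, 0.001]
contact_force: [-1.4, 1.0, 6.0]
grip_width: 0.0128
gripper_force: 39.0
```

>>> step_arm(moves=[{"rx": 0,"ry": 0,"rz": 0,"dx": 0,"dy": 0,"dz": -8,"gripper": -1},{"rx": 0,"ry": 0,"rz": 0,"dx": 0,"dy": 0,"dz": -12,"gripper": -1},{"rx": 0,"ry": 0,"rz": 0,"dx": 0,"dy": 0,"dz": -15,"gripper": -1},{"rx": 0,"ry": 0,"rz": 0,"dx": 0,"dy": 0,"dz": -15,"gripper": -1},{"rx": 0,"ry": 0,"rz": 0,"dx": 0,"dy": 0,"dz": 0,"gripper": -1},{"rx": 0,"ry": 0,"rz": 0,"dx": 0,"dy": 0,"dz": 0,"gripper": -1}])

```text
clock: 6.38
tcp_pos: [0.58, -0.261, 0.1293]
orientation: [-0.373, 3.119, 0.001]
contact_force: [0.0, 0.9, -1.1]
grip_width: 0.0126
gripper_force: 39.0
```

```bash
python3 - <<'E'
from h import *
p=fx((42,-54,0));plan([p[0],p[1],.13],Rdown(np.degrees(FX[2])))
f=r.grab_frame("wrist");cv2.imwrite("pics/w4.png",f[100:384,100:420])
E
```

```text
pos [ 0.58   -0.261   0.1293] w 0.0126 F [ 0.   0.9 -1.1] j [ 0.07  0.57  0.35  1.78 -0.25  0.84  2.35]
shift mm (tool axes, before turn) [ -0.6 -54.4  -0.7] turn deg [0.05 0.04 0.16] shift after turn [ -0.8 -54.4  -0.7]
```

View pics/w4.png

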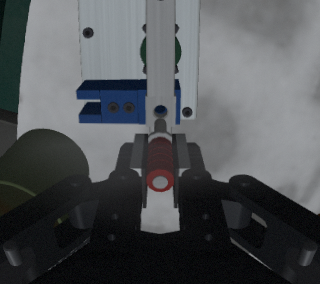

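>>> step_arm(moves=[{"rx": 0,"ry": 0,"rz": 0,"dx": -0.6,"dy": -14.4,"dz": 0,"gripper": -1},{"rx": 0,"ry": 0,"rz": 0,"dx": 0,"dy": -20,"dz": 0,"gripper": -1},{"rx": 0,"ry": 0,"rz": 0,"dx": 0,"dy": -15,"dz": 0,"gripper": -1},{"rx": 0,"ry": 0,"rz": 0,"dx": 0,"dy": -5,"dz": 0,"gripper": -1},{"rx": 0,"ry": 0,"rz": 0,"dx": 0,"dy": 0,"dz": 10,"gripper": -1},{"rx": 0,"ry": 0,"rz": 0,"dx": 0,"dy": 0,"dz": 6,"gripper": -1},{"rx": 0,"ry": 0,"rz": 0,"dx": 0,"dy": 0,"dz": 0,"gripper": -1},{"rx": 0,"ry": 0,"rz": 0,"dx": 0,"dy": 0,"dz": 0,"gripper": -1}])

```text
clock: 7.42
tcp_pos: [0.5937, -0.3136, 0.1134]
orientation: [-0.373, 3.118, 0.001]
contact_force: [0.4, -0.3, -0.1]
grip_width: 0.0124
gripper_force: 39.0
```

```bash
python3 - <<'E'
from h import *
p=fx((42,-54,0));plan([p[0],p[1],.072],Rdown(np.degrees(FX[2])))
f=r.grab_frame("wrist");cv2.imwrite("pics/w5.png",cv2.resize(f[120:330,160:370],None,fx=2.8,fy=2.8,interpolation=cv2.INTER_CUBIC))
E
```

```text
pos [ 0.5937 -0.3136  0.1134] w 0.0124 F [ 0.4 -0.3 -0.1] j [ 0.16  0.64  0.34  1.69 -0.27  0.86  2.42]
shift mm (tool axes, before turn) [ 0.4 -0.1 41.4] turn deg [0.04 0.05 0.19] shift after turn [ 0.3 -0.1 41.4]
```

View pics/w5.png

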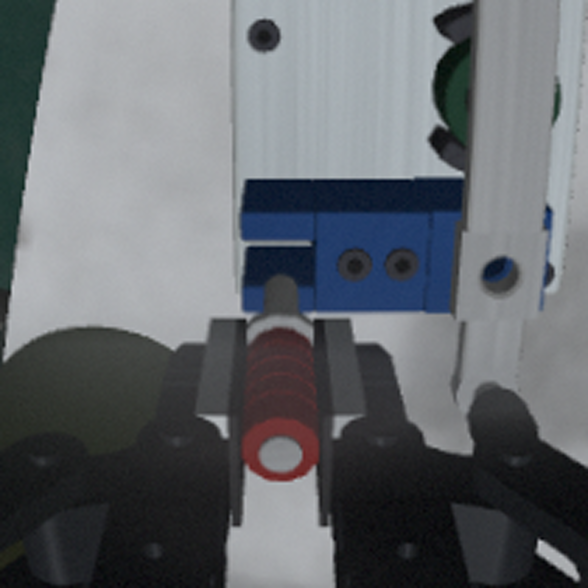

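>>> step_arm(moves=[{"rx": 0,"ry": 0,"rz": 0,"dx": 0.3,"dy": 0,"dz": 8,"gripper": -1},{"rx": 0,"ry": 0,"rz": 0,"dx": 0,"dy": 0,"dz": 8,"gripper": -1},{"rx": 0,"ry": 0,"rz": 0,"dx": 0,"dy": 0,"dz": 0,"gripper": -1}])

```text
clock: 7.85
tcp_pos: [0.5926, -0.3136, 0.0962]
orientation: [0.373, -3.119, -0.003]
contact_force: [-0.2, -1.1, 0.0]
grip_width: 0.0127
gripper_force: 39.0
```

>>> step_arm(moves=[{"rx": 0,"ry": 0,"rz": 0,"dx": 0,"dy": 0,"dz": 8,"gripper": -1},{"rx": 0,"ry": 0,"rz": 0,"dx": 0,"dy": 0,"dz": 8,"gripper": -1},{"rx": 0,"ry": 0,"rz": 0,"dx": 0,"dy": 0,"dz": 5,"gripper": -1},{"rx": 0,"ry": 0,"rz": 0,"dx": 0,"dy": 0,"dz": 3,"gripper": -1},{"rx": 0,"ry": 0,"rz": 0,"dx": 0,"dy": 0,"dz": 0,"gripper": -1}])

```text
clock: 8.48
tcp_pos: [0.5932, -0.3139, 0.0731]
orientation: [-0.373, 3.119, 0.001]
contact_force: [0.4, 0.1, -0.4]
grip_width: 0.0126
gripper_force: 39.0
```

>>> step_arm(moves=[{"rx": 0,"ry": 0,"rz": 0,"dx": 0,"dy": 0,"dz": 1.5,"gripper": -1},{"rx": 0,"ry": 0,"rz": 0,"dx": 0,"dy": 0,"dz": 1,"gripper": -1},{"rx": 0,"ry": 0,"rz": 0,"dx": 0,"dy": 0,"dz": 0,"gripper": -1}])

```text
clock: 8.85
tcp_pos: [0.5934, -0.314, 0.071]
orientation: [-0.372, 3.118, 0.001]
contact_force: [0.2, 0.0, -0.4]
grip_width: 0.013
gripper_force: 39.3
```

Release and rise.

>>> step_arm(moves=[{"rx": 0,"ry": 0,"rz": 0,"dx": 0,"dy": 0,"dz": 0,"gripper": -0.35},{"rx": 0,"ry": 0,"rz": 0,"dx": 0,"dy": 0,"dz": 0,"gripper": -0.35},{"rx": 0,"ry": 0,"rz": 0,"dx": 0,"dy": 0,"dz": 0,"gripper": -0.35},{"rx": 0,"ry": 0,"rz": 0,"dx": 0,"dy": 0,"dz": -12,"gripper": -0.35},{"rx": 0,"ry": 0,"rz": 0,"dx": 0,"dy": 0,"dz": -30,"gripper": -0.35},{"rx": 0,"ry": 0,"rz": 0,"dx": 0,"dy": 0,"dz": -30,"gripper": -0.35},{"rx": 0,"ry": 0,"rz": 0,"dx": 0,"dy": 0,"dz": -20,"gripper": -0.35},{"rx": 0,"ry": 0,"rz": 0,"dx": 0,"dy": 0,"dz": 0,"gripper": -0.35}])

```text
clock: 9.85
tcp_pos: [0.5942, -0.3146, 0.1649]
orientation: [-0.372, 3.115, -0.002]
contact_force: [0.3, -0.5, -0.1]
grip_width: 0.0274
gripper_force: 0.0
```

```bash
python3 - <<'E'
from h import *
p=fx((42,-54,0));plan([p[0],p[1],.16],Rdown(np.degrees(FX[2])))
w=r.camera_info("wrist");np.savez("w6.npz",**w)
f=r.grab_frame("wrist")
hsv=cv2.cvtColor(f,cv2.COLOR_BGR2HSV)
m=((hsv[...,0]<8)|(hsv[...,0]>172))&(hsv[...,1]>120)&(hsv[...,2]>60)
n,_,s,c=cv2.connectedComponentsWithStats(m.astype(np.uint8))
for i in range(1,n):
    if s[i,4]>40: print(s[i],c[i].round(1))
print("pred handle mid / top / bottom",[projw(w,[fx((42,-54,z))])[0].round(1) for z in(61,78,44)])
cv2.imwrite("pics/w6.png",cv2.resize(f[120:330,160:370],None,fx=2.8,fy=2.8,interpolation=cv2.INTER_CUBIC))
E
```

```text
pos [ 0.5942 -0.3146  0.1649] w 0.0274 F [ 0.3 -0.5 -0.1] j [ 0.14  0.58  0.36  1.66 -0.24  0.94  2.4 ]
shift mm (tool axes, before turn) [0.6 1.  4.9] turn deg [-0.08  0.22  0.15] shift after turn [0.5 1.  4.9]
[508  47   4  20  56] [509.9  56.2]
[253 198  17  16 146] [261.1 204.9]
pred handle mid / top / bottom [array([262.1, 197.9]), array([262.3, 205.4]), array([262. , 191.2])]
```

View pics/w6.png

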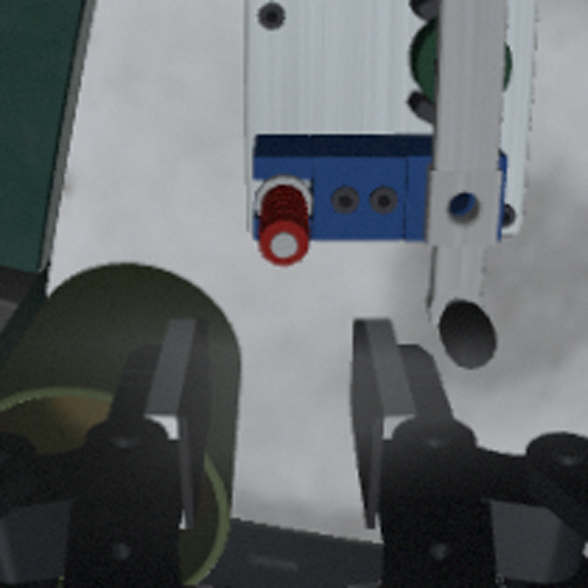

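Pin is parked (top at (283,245) in the crop, collar on the block, matching prediction). Next: the knob.

```bash
python3 - <<'E'
from h import *
p=fx((76,0,0));plan([p[0],p[1],.075],Rdown(np.degrees(FX[2])))
# arc, 1.5 rad, fixed tool orientation, 15 steps; tool x=-fix x, tool y=fix y
a=np.linspace(0,1.5,16);P=np.c_[-121*np.cos(a),121*np.sin(a)];print(np.diff(P,axis=0).round(1).tolist())
E
```

```text
pos [ 0.5934 -0.314   0.1633] w 0.0279 F [-0.4 -0.5 -1. ] j [ 0.14  0.58  0.36  1.66 -0.24  0.94  2.4 ]
shift mm (tool axes, before turn) [-34.1  54.2  88.3] turn deg [0.01 0.1  0.16] shift after turn [-34.1  54.3  88.3]
[[0.6, 12.1], [1.8, 12.0], [3.0, 11.7], [4.1, 11.4], [5.3, 10.9], [6.3, 10.3], [7.3, 9.6], [8.2, 8.8], [9.1, 8.0], [9.8, 7.0], [10.5, 6.0], [11.0, 4.9], [11.5, 3.8], [11.8, 2.6], [12.0, 1.5]]
```

>>> step_arm(grip_force=20, moves=[{"rx": 0,"ry": 0,"rz": 0,"dx": -17,"dy": 27,"dz": 0,"gripper": 0},{"rx": 0,"ry": 0,"rz": 0,"dx": -17,"dy": 27,"dz": 0,"gripper": 0},{"rx": 0,"ry": 0,"rz": 0,"dx": 0,"dy": 0,"dz": 30,"gripper": 0},{"rx": 0,"ry": 0,"rz": 0,"dx": 0,"dy": 0,"dz": 30,"gripper": 0},{"rx": 0,"ry": 0,"rz": 0,"dx": 0,"dy": 0,"dz": 20,"gripper": 0},{"rx": 0,"ry": 0,"rz": 0,"dx": 0,"dy": 0,"dz": 7,"gripper": 0},{"rx": 0,"ry": 0,"rz": 0,"dx": 0,"dy": 0,"dz": 0,"gripper": -1},{"rx": 0,"ry": 0,"rz": 0,"dx": 0,"dy": 0,"dz": 0,"gripper": -1},{"rx": 0,"ry": 0,"rz": 0,"dx": 0,"dy": 0,"dz": 0,"gripper": -1},{"rx": 0,"ry": 0,"rz": 0,"dx": 0,"dy": 0,"dz": 0,"gripper": -1},{"rx": 0,"ry": 0,"rz": 0,"dx": 0,"dy": 0,"dz": 0,"gripper": -1}])

```text
clock: 11.28
tcp_pos: [0.6137, -0.2526, 0.0765]
orientation: [-0.373, 3.118, 0.003]
contact_force: [-2.7, 4.5, 3.1]
grip_width: 0.0146
gripper_force: 20.5
```

>>> step_arm(moves=[{"rx": 0,"ry": 0,"rz": 0,"dx": 0.6,"dy": 12.1,"dz": 0,"gripper": -1},{"rx": 0,"ry": 0,"rz": 0,"dx": 1.8,"dy": 12.0,"dz": 0,"gripper": -1},{"rx": 0,"ry": 0,"rz": 0,"dx": 3.0,"dy": 11.7,"dz": 0,"gripper": -1},{"rx": 0,"ry": 0,"rz": 0,"dx": 4.1,"dy": 11.4,"dz": 0,"gripper": -1},{"rx": 0,"ry": 0,"rz": 0,"dx": 5.3,"dy": 10.9,"dz": 0,"gripper": -1},{"rx": 0,"ry": 0,"rz": 0,"dx": 6.3,"dy": 10.3,"dz": 0,"gripper": -1},{"rx": 0,"ry": 0,"rz": 0,"dx": 7.3,"dy": 9.6,"dz": 0,"gripper": -1},{"rx": 0,"ry": 0,"rz": 0,"dx": 8.2,"dy": 8.8,"dz": 0,"gripper": -1},{"rx": 0,"ry": 0,"rz": 0,"dx": 9.1,"dy": 8.0,"dz": 0,"gripper": -1},{"rx": 0,"ry": 0,"rz": 0,"dx": 9.8,"dy": 7.0,"dz": 0,"gripper": -1},{"rx": 0,"ry": 0,"rz": 0,"dx": 10.5,"dy": 6.0,"dz": 0,"gripper": -1},{"rx": 0,"ry": 0,"rz": 0,"dx": 11.0,"dy": 4.9,"dz": 0,"gripper": -1},{"rx": 0,"ry": 0,"rz": 0,"dx": 11.5,"dy": 3.8,"dz": 0,"gripper": -1},{"rx": 0,"ry": 0,"rz": 0,"dx": 11.8,"dy": 2.6,"dz": 0,"gripper": -1},{"rx": 0,"ry": 0,"rz": 0,"dx": 12.0,"dy": 1.5,"dz": 0,"gripper": -1},{"rx": 0,"ry": 0,"rz": 0,"dx": 0,"dy": 0,"dz": 0,"gripper": -1}])

```text
clock: 13.28
tcp_pos: [0.4743, -0.1623, 0.0758]
orientation: [0.372, -3.119, -0.003]
contact_force: [0.6, 1.7, 5.1]
grip_width: 0.0148
gripper_force: 21.5
```

```bash
python3 - <<'E'
from h import *
a=1.5;p=fx((-45+121*np.cos(a),121*np.sin(a),0));plan([p[0],p[1],.075],Rdown(np.degrees(FX[2])))
v=r.get_obs()["tcp_pos"]-fx((-45,0,0));print("angle",np.arctan2(v[1],v[0])-FX[2],np.hypot(*v[:2]))
E
```

```text
pos [ 0.4743 -0.1623  0.0758] w 0.0148 F [0.6 1.7 5.1] j [-0.05  0.47  0.32  2.12 -0.26  0.59  2.26]
shift mm (tool axes, before turn) [-2.1 -0.3  0.8] turn deg [ 0.12 -0.03  0.13] shift after turn [-2.1 -0.3  0.8]
angle 1.5174410460011623 0.12115862159573662
```

>>> step_arm(moves=[{"rx": 0,"ry": 0,"rz": 0,"dx": 0,"dy": 0,"dz": 0,"gripper": -0.1},{"rx": 0,"ry": 0,"rz": 0,"dx": 0,"dy": 0,"dz": 0,"gripper": -0.1},{"rx": 0,"ry": 0,"rz": 0,"dx": 0,"dy": 0,"dz": 0,"gripper": -0.1},{"rx": 0,"ry": 0,"rz": 0,"dx": 0,"dy": 0,"dz": -15,"gripper": -0.1},{"rx": 0,"ry": 0,"rz": 0,"dx": 0,"dy": 0,"dz": -30,"gripper": -0.1},{"rx": 0,"ry": 0,"rz": 0,"dx": 0,"dy": 0,"dz": -30,"gripper": -0.1},{"rx": 0,"ry": 0,"rz": 0,"dx": 0,"dy": 0,"dz": -25,"gripper": -0.1},{"rx": 0,"ry": 0,"rz": 0,"dx": 0,"dy": 0,"dz": 0,"gripper": -0.1}])

```text
clock: 14.28
tcp_pos: [0.4774, -0.1633, 0.1784]
orientation: [-0.372, 3.114, -0.001]
contact_force: [0.7, 0.0, -0.1]
grip_width: 0.0388
gripper_force: 0.0
```

```bash
python3 - <<'E'
from h import *
p=fx((0,0,0));plan([p[0],p[1],.038],Rdown(np.degrees(FX[2])))
w=r.camera_info("wrist");f=r.grab_frame("wrist");hsv=cv2.cvtColor(f,cv2.COLOR_BGR2HSV)
for nm,lo,hi in(("green",(45,60,25),(85,255,255)),("blue",(105,90,30),(125,255,255))):
    n,_,s,c=cv2.connectedComponentsWithStats(cv2.inRange(hsv,lo,hi))
    for i in range(1,n):
        if s[i,4]>100: print(nm,s[i],c[i].round(1))
print("pred specimen top",projw(w,[fx((0,0,39))]),"knob open",projw(w,[fx((-36.4,120.7,77))]))
v=[atz(w,c[0],.039) for c in []]
cv2.imwrite("pics/w7.png",f)
E
```

```text
pos [ 0.4774 -0.1633  0.1784] w 0.0388 F [ 0.7  0.  -0.1] j [-0.13  0.3   0.4   2.06 -0.16  0.81  2.18]
shift mm (tool axes, before turn) [ -34.8 -119.3  140.7] turn deg [-0.06  0.31  0.14] shift after turn [ -35.8 -119.4  140.4]
green [    0    36    67   279 10042] [ 33.2 150.8]
green [ 62  81  13 134 463] [ 66.5 146.2]
green [130 206  29  27 547] [142.7 219.3]
green [ 33 315  20  36 184] [ 42.6 336.7]
green [360 350  15  14 101] [365.9 356.4]
green [379 370  16  14 101] [387.7 376.3]
blue [  95  242   68   27 1069] [133.7 254.5]
pred specimen top [[141.62231637 219.5354858 ]] knob open [[262.45612689 198.69967289]]
```

>>> step_arm(moves=[{"rx": 0,"ry": 0,"rz": 0,"dx": -12,"dy": -40,"dz": 0,"gripper": 0.5},{"rx": 0,"ry": 0,"rz": 0,"dx": -12,"dy": -40,"dz": 0,"gripper": 0.5},{"rx": 0,"ry": 0,"rz": 0,"dx": -11,"dy": -39.3,"dz": 10,"gripper": 0.5},{"rx": 0,"ry": 0.3,"rz": 0,"dx": 0,"dy": 0,"dz": 40,"gripper": 0.5},{"rx": 0,"ry": 0,"rz": 0,"dx": 0,"dy": 0,"dz": 40,"gripper": 0.5},{"rx": 0,"ry": 0,"rz": 0,"dx": 0,"dy": 0,"dz": 15,"gripper": 0.5},{"rx": 0,"ry": 0,"rz": 0,"dx": 0,"dy": 0,"dz": 0,"gripper": 0.5},{"rx": 0,"ry": 0,"rz": 0,"dx": 0,"dy": 0,"dz": 0,"gripper": 0.5}])

```text
clock: 15.32
tcp_pos: [0.5387, -0.271, 0.0722]
orientation: [0.372, -3.117, 0.002]
contact_force: [1.1, -0.5, -0.2]
grip_width: 0.0643
gripper_force: 0.0
```

```bash
python3 - <<'E'
from h import *
p=fx((0,0,0));plan([p[0],p[1],.038],Rdown(np.degrees(FX[2])))
E
```

```text
pos [ 0.5387 -0.271   0.0722] w 0.0643 F [ 1.1 -0.5 -0.2] j [ 0.1   0.61  0.35  1.88 -0.3   0.7   2.43]
shift mm (tool axes, before turn) [-1.3 -0.3 34.2] turn deg [-0.04 -0.15  0.15] shift after turn [-1.2 -0.3 34.2]
```

>>> step_arm(grip_force=40, moves=[{"rx": 0,"ry": -0.1,"rz": 0,"dx": -1.2,"dy": -0.3,"dz": 14,"gripper": 0.5},{"rx": 0,"ry": 0,"rz": 0,"dx": 0,"dy": 0,"dz": 12,"gripper": 0.5},{"rx": 0,"ry": 0,"rz": 0,"dx": 0,"dy": 0,"dz": 8,"gripper": 0.5},{"rx": 0,"ry": 0,"rz": 0,"dx": 0,"dy": 0,"dz": 0,"gripper": -1},{"rx": 0,"ry": 0,"rz": 0,"dx": 0,"dy": 0,"dz": 0,"gripper": -1},{"rx": 0,"ry": 0,"rz": 0,"dx": 0,"dy": 0,"dz": 0,"gripper": -1},{"rx": 0,"ry": 0,"rz": 0,"dx": 0,"dy": 0,"dz": 0,"gripper": -1},{"rx": 0,"ry": 0,"rz": 0,"dx": 0,"dy": 0,"dz": 0,"gripper": -1}])

```text
clock: 16.32
tcp_pos: [0.5392, -0.2706, 0.0371]
orientation: [0.372, -3.117, -0.0]
contact_force: [-0.3, -0.1, 1.1]
grip_width: 0.029
gripper_force: 39.5
```

```bash
python3 - <<'E'
from h import *
p=fx((0,0,0));plan([p[0],p[1],.038],Rdown(np.degrees(FX[2])))
E
```

```text
pos [ 0.5392 -0.2706  0.0371] w 0.029 F [-0.3 -0.1  1.1] j [ 0.12  0.66  0.32  1.89 -0.33  0.64  2.45]
shift mm (tool axes, before turn) [-0.6 -0.6 -0.9] turn deg [ 0.02 -0.13  0.16] shift after turn [-0.7 -0.6 -0.9]
```

>>> step_arm(moves=[{"rx": 0,"ry": 0,"rz": 0,"dx": 0,"dy": 0,"dz": -8,"gripper": -1},{"rx": 0,"ry": 0,"rz": 0,"dx": 0,"dy": 0,"dz": -15,"gripper": -1},{"rx": 0,"ry": 0,"rz": 0,"dx": 0,"dy": 0,"dz": -25,"gripper": -1},{"rx": 0,"ry": 0,"rz": 0,"dx": 0,"dy": 0,"dz": -35,"gripper": -1},{"rx": 0,"ry": 0,"rz": 0,"dx": 0,"dy": 0,"dz": -40,"gripper": -1},{"rx": 0,"ry": 0,"rz": 0,"dx": 0,"dy": 0,"dz": -40,"gripper": -1},{"rx": 0,"ry": 0,"rz": 0,"dx": 0,"dy": 0,"dz": -30,"gripper": -1},{"rx": 0,"ry": 0,"rz": 0,"dx": 0,"dy": 0,"dz": -10,"gripper": -1},{"rx": 0,"ry": 0,"rz": 0,"dx": 0,"dy": 0,"dz": 0,"gripper": -1}])

```text
clock: 17.45
tcp_pos: [0.5396, -0.2705, 0.2402]
orientation: [0.372, -3.118, -0.0]
contact_force: [-0.3, 0.1, 1.0]
grip_width: 0.0285
gripper_force: 39.5
```

```bash
cat >> h.py <<'E'
L=np.array([.4881,.0437,.1198]);az,ti=-.2225,.3627
N=np.array([-np.sin(ti)*np.cos(az),-np.sin(ti)*np.sin(az),np.cos(ti)])
ty=np.array([-np.sin(az),np.cos(az),0]);RT=np.c_[np.cross(ty,-N),ty,-N]
def tgt(d): return L+d*N-RT@np.array([-.0007,0,.0076])
E
python3 - <<'E'
from h import *
print(RT.round(3).tolist(),tgt(.0695));plan(tgt(.1295),RT)
# did the specimen come along: green left in nest?
w=r.camera_info("wrist");f=r.grab_frame("wrist");hsv=cv2.cvtColor(f,cv2.COLOR_BGR2HSV)
n,_,s,c=cv2.connectedComponentsWithStats(cv2.inRange(hsv,(45,60,25),(85,255,255)))
for i in range(1,n):
    if s[i,4]>100: print(s[i],c[i].round(1))
o=r.get_obs();Rm=R.from_rotvec(o["orientation"]).as_matrix()
print("nest",projw(w,[fx((0,0,20))]),"held top",projw(w,[o["tcp_pos"]+Rm@[-.0007,0,-.0019]]))
E
```

```text
[[-0.912, 0.221, 0.346], [0.206, 0.975, -0.078], [-0.355, 0.0, -0.935]] [0.46078094 0.04988083 0.19163569]
pos [ 0.5396 -0.2705  0.2402] w 0.0285 F [-0.3  0.1  1. ] j [ 0.02  0.39  0.44  1.77 -0.19  1.02  2.35]
shift mm (tool axes, before turn) [ 20.3 339.4  -7.4] turn deg [  4.78 -20.51  26.08] shift after turn [155.2 295.  -66.9]
[    0     6   181   315 22134] [107.8 127.4]
[154  44  28  24 144] [166.   58.4]
[ 230  250   60   49 2222] [259.3 274.6]
[418 297  25  16 164] [428.7 303.3]
[435 314  29  27 366] [451.3 325.6]
nest [[259.65562056 166.59038242]] held top [[262.32897336 272.51555755]]
```

>>> step_arm(moves=[{"rx": 0,"ry": 0,"rz": 0,"dx": 1.2,"dy": 20,"dz": -0.4,"gripper": -1},{"rx": 0,"ry": 0,"rz": 0,"dx": 2.5,"dy": 40,"dz": -0.9,"gripper": -1},{"rx": 0,"ry": 0,"rz": 0,"dx": 2.5,"dy": 40,"dz": -0.9,"gripper": -1},{"rx": 0,"ry": 0,"rz": 0,"dx": 2.5,"dy": 40,"dz": -0.9,"gripper": -1},{"rx": 0,"ry": 0,"rz": 0,"dx": 2.5,"dy": 40,"dz": -0.9,"gripper": -1},{"rx": 0,"ry": 0,"rz": 0,"dx": 2.5,"dy": 40,"dz": -0.9,"gripper": -1},{"rx": 0,"ry": 0,"rz": 0,"dx": 2.5,"dy": 40,"dz": -0.9,"gripper": -1},{"rx": 0,"ry": 0,"rz": 0,"dx": 2.5,"dy": 40,"dz": -0.9,"gripper": -1},{"rx": 0,"ry": 0,"rz": 0,"dx": 1.6,"dy": 39,"dz": -0.7,"gripper": -1},{"rx": 0.96,"ry": -4.1,"rz": 5.2,"dx": 0,"dy": 0,"dz": 0,"gripper": -1},{"rx": 0.96,"ry": -4.1,"rz": 5.2,"dx": 0,"dy": 0,"dz": 0,"gripper": -1},{"rx": 0.96,"ry": -4.1,"rz": 5.2,"dx": 0,"dy": 0,"dz": 0,"gripper": -1},{"rx": 0.96,"ry": -4.1,"rz": 5.2,"dx": 0,"dy": 0,"dz": 0,"gripper": -1},{"rx": 0.96,"ry": -4.1,"rz": 5.2,"dx": 0,"dy": 0,"dz": 0,"gripper": -1},{"rx": 0,"ry": 0,"rz": 0,"dx": 0,"dy": 0,"dz": 0,"gripper": -1},{"rx": 0,"ry": 0,"rz": 0,"dx": 0,"dy": 0,"dz": 0,"gripper": -1}])

```text
clock: 19.5
tcp_pos: [0.4397, 0.0544, 0.2472]
orientation: [0.303, 2.767, -0.058]
contact_force: [1.5, -0.7, -0.1]
grip_width: 0.0287
gripper_force: 39.4
```

```bash
python3 - <<'E'
from h import *
plan(tgt(.0695),RT)
E
```

```text
pos [0.4397 0.0544 0.2472] w 0.0287 F [ 1.5 -0.7 -0.1] j [-0.59 -0.07  0.17  2.31  0.38  0.64  0.66]
shift mm (tool axes, before turn) [-0.6  0.2 59.6] turn deg [-0.01 -0.16  0.25] shift after turn [-0.5  0.2 59.6]
```

>>> step_arm(moves=[{"rx": 0,"ry": -0.1,"rz": 0,"dx": -0.5,"dy": 0.2,"dz": 15,"gripper": -1},{"rx": 0,"ry": 0,"rz": 0,"dx": 0,"dy": 0,"dz": 20,"gripper": -1},{"rx": 0,"ry": 0,"rz": 0,"dx": 0,"dy": 0,"dz": 15,"gripper": -1},{"rx": 0,"ry": 0,"rz": 0,"dx": 0,"dy": 0,"dz": 9.5,"gripper": -1},{"rx": 0,"ry": 0,"rz": 0,"dx": 0,"dy": 0,"dz": 0,"gripper": -1},{"rx": 0,"ry": 0,"rz": 0,"dx": 0,"dy": 0,"dz": 0,"gripper": -1},{"rx": 0,"ry": 0,"rz": 0,"dx": 0,"dy": 0,"dz": 0,"gripper": -1}])

```text
clock: 20.38
tcp_pos: [0.4613, 0.0498, 0.1926]
orientation: [0.306, 2.762, -0.057]
contact_force: [-0.5, -0.4, 0.3]
grip_width: 0.0287
gripper_force: 39.4
```

```bash
python3 - <<'E'
from h import *
plan(tgt(.0695),RT); print(r.get_obs()["qvel"].round(3))
for n in("scene","top"):
    f=r.grab_frame(n);cv2.imwrite(f"pics/{n}9.png",f);hsv=cv2.cvtColor(f,cv2.COLOR_BGR2HSV)
    k,_,s,c=cv2.connectedComponentsWithStats(cv2.inRange(hsv,(45,60,25),(90,255,255)))
    print(n,"pred centre/face",proj(n,[L+.0695*N,L+.06*N]).round(1).tolist(),"lens",proj(n,[L]).round(1).tolist())
    for i in range(1,k):
        if 25<s[i,4]<400: print(s[i],c[i].round(1))
    m=((hsv[...,0]<8)|(hsv[...,0]>172))&(hsv[...,1]>120)&(hsv[...,2]>60)
    k,_,s,c=cv2.connectedComponentsWithStats(m.astype(np.uint8))
    print("red",[c[i].round(1).tolist() for i in range(1,k) if 8<s[i,4]<200],"pred pin",proj(n,[fx((42,-54,z)) for z in(61,78)]).round(1).tolist())
E
```

```text
pos [0.4613 0.0498 0.1926] w 0.0287 F [-0.5 -0.4  0.3] j [-0.56  0.07  0.2   2.34  0.43  0.47  0.62]
shift mm (tool axes, before turn) [ 0.9 -0.   0.7] turn deg [0.02 0.08 0.09] shift after turn [ 0.9 -0.   0.7]
[-0.002 -0.001 -0.001  0.003  0.001 -0.    -0.004]
scene pred centre/face [[186.5, 150.6], [188.5, 153.4]] lens [[200.4, 170.1]]
[115 192   7  10  48] [118.  196.8]
red [[382.5, 215.9], [187.7, 253.0], [346.1, 260.6]] pred pin [[345.1, 260.4], [346.3, 255.2]]
top pred centre/face [[189.9, 220.4], [191.1, 219.1]] lens [[198.1, 211.2]]
[172 103  26  27 350] [186.5 118.6]
[182 213  16  12 135] [189.  218.4]
red [[344.4, 104.1], [354.9, 164.9], [250.2, 262.5]] pred pin [[355.3, 164.7], [356.6, 163.3]]
```

```bash
python3 -c "
from bench import r
print(r.hand_in())"
```

```text
the job is handed in; nothing more can be done
None
```

The job is handed in, with no verdict returned: by my measurements the pin is parked in the notch, the keeper is open about 1.5 rad, and the specimen is held square to the lens, about 60 mm in front of it.

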